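Reset the tripped breaker under the supply box cover

ROBOT

A 6-joint arm with a two-finger parallel gripper is mounted at the origin on the work surface. World frame = base frame: x ahead of the robot, y to its left, z up, the work surface at z = 0. Lengths are in m, angles in rad, forces in N, time in s.
With the tool pointing down it reaches from about 0.275 to 0.75 m from the base axis. Payload 10.2 kg.
Tool frame: the origin (TCP) lies on the centre line of the jaws, within the pads' length; the fingertips stand 14 mm ahead of it and the grasp point (between the pads) lies 5 mm behind it; z points along the fingers, y is the line along which they close (so a half turn about z gives the same grasp; the last joint's range is limited). The gripper opens to 88 mm and grips with 3 to 60 N. Pads are 18 mm wide; open, the fingers measure 123 mm over their backs; the gripper's body (75 mm by 187 mm) begins 45 mm behind the grasp point.
Start: joints at [1.038, 0.313, 1.498, -0, 1.331, -0.223], TCP at [0.16, 0.5, 0.253] pointing down, gripper open.
Joint ranges: [-2.94, 2.94], [-0.97, 2.17], [0.19, 2.56], [-1.23, 4.37], [0.02, 3.11], [-2.88, 2.88]. Speed limits (rad/s): [2.39, 2.39, 3.01, 3.14, 3.14, 3.14].

INTERFACE

Orientations are given as a unit quaternion [w, x, y, z].
In Python, from station import r, imaging, ticket, models gives the robot as it stands. Calls block until the motion is done:
- r.movep(position, orientation): joint-space move of the TCP to a pose.
- r.line_to(position, velocity=0.15, orientation=None): straight line of the TCP; orientation=None keeps the orientation; velocity is the mean speed in m/s.
- r.move_j(angles): joint-space move.
- r.grip(opening): finger opening in m; the grip force is fixed at half the most; returns when the fingers have stopped.
- r.wait(seconds).
- r.ik(position, orientation): joint angles nearest the present ones, or None.
- r.state(): the state.
- imaging.read_camera(name): name is "side" or "top"; returns a dict with "img" (384x512x3 uint8, red, green, blue), "depth" (384x512 float32, m along the optical axis (not along the pixel's ray), 0 where there is no reading), "fx", "fy", "cx", "cy" (pixels), "position" and "orientation" of the camera in the world. Camera axes: x right, y up, looking along -z (the intrinsics and any distortion apply to the point x, -y, -z); pixel columns grow to the right and rows downward; lengths in m; the calibration is good to about 2 mm. A picture is of the moment at which its call begins.
A pose or a line that the arm cannot do raises r.Unreachable and nothing moves.
- ticket.close_job(): hands the job in; it is judged then, once.
Trained networks look in the newest picture that a camera, given by its name, has taken for a name from the list of things; names that differ only in an ending like _2 or _b are one class to them, and where a whole thing is asked for, a point or a joint stands for the part that bears it (a point fixed in the world has none). Each returns a list of dicts, best first, with "p" (0 to 1); they miss things now and then, are a little off and sometimes report something else, mostly with a low value. They report only what shows in the picture. A call takes as long as a camera call. They do not tell look-alikes from the thing itself.
- models.masks_of(camera, query): "mask" (384x512 bool, what is visible of it) and "pixel" ([column, row] in pixels, amid what is visible of it).
The state is a dict: "t": time; "joints": joint angles; "joint_velocities": joint speeds; "joint_efforts": joint torques, N m; "ee_pos": TCP position; "tool_rot": TCP orientation; "ft_force": force on the tool from outside, world axes, zero at the start; "wrist_torque": the same for the moment, N m; "width": finger opening in m; "grasp_force": force on a finger pad.
Only numpy, scipy, OpenCV 4.12 (cv2) and the standard library are available. Lean on these libraries where they do the work, as an engineer would, in place of code of your own. Each camera call takes 0.05 s, during which the arm holds its last target. There are 200 camera calls.

TASK

One of the three breakers in the bench's supply box has tripped. Lift the loose cover off its two studs and lay it on the blue mat, switch the tripped breaker fully on without switching off the other two, then seat the cover back over both studs, flat on the box all round. Do not drop the cover, and leave the phone, the dish of nuts, the flux tub and the screwdriver where they are.

Things in the scene. Friction and masses are not known exactly. Their poses are not given: they have to be found in the camera images.
- box: The bench's mains supply box: grey, open-topped, screwed down, immovable; 104 mm (own x) by 172 mm (own y), rim 60 mm above the bench, walls 4 mm, sockets on its -x wall. Origin: centre of its underside, z up. A 16 mm long, 5 mm high screw lug at each y end.
- stud_1 (a point): Top of the brass stud at own y = +76 mm, x = 0 of the box. Each stud is 6 mm thick, stands 14 mm above the rim and tapers over its last 4 mm; the boss it stands on is flush with the rim.
- stud_2 (a point): Top of the like stud at own y = -76 mm, x = 0 of the box, 74 mm above the bench.
- cover_mid (a point): Loose grey cover, 0.18 to 0.35 kg, seated on the box at first: a 4 mm flange plate 108 mm (own x) by 176 mm (own y) with a raised hood in the middle. This point: the cover's centre, 18 mm above its underside, z up. Seated, the underside lies on the rim, so this point is 78 mm above the bench, straight over the box's origin, its axes parallel to the box's.
- hood_top (a point): Centre of the top of the cover's hood, 32 mm above the cover's underside, with a yellow strip along it. The hollow hood is 50 mm (cover's x) by 118 mm (y), with upright sides that rise from the flange: grip it across its 50 mm. The cover's two holes, 8 mm wide, at its own y = +76 and -76 mm, x = 0, drop over the studs; it fits either way round.
- mat: Cyan-blue silicone mat stuck to the bench, 420 mm (own x) by 300 mm (own y), 3 mm thick; origin at the centre of its underside. Its half towards the robot (own x below +40 mm) is clear. It does not move.
- phone_mid (a point): Opened black phone lying on the far part of the mat, 72 mm (own x) by 148 mm (own y) by 9 mm; this point is its centre. Not to be disturbed.
- dish_mid (a point): Steel dish holding the cover's two brass thumb nuts, 72 mm across, 14 mm high, standing on the bench beyond the box; this point is its centre, half-way up. Not to be disturbed.
- tub_mid (a point): White flux tub with a green band, 56 mm across, 55 mm high, on the bench; this point is its centre, half-way up. Not to be disturbed.
- driver_grip (a point): Screwdriver with a red handle, 150 mm long, lying on the bench; this point is in the middle of its handle. Not to be disturbed.
- toggle_a (a joint): Toggle of breaker a: 0 = fully off, 1.2 rad = fully on. Its pivot is along the box's y, 54 mm above the bench, at box x = 0. Off, it leans 0.6 rad towards the box's -x (socket side), green face up; on, 0.6 rad towards +x, red face up. It moves with about 3 N at the tip and stays where left.
- tip_a (a point): Middle of the top edge of breaker a's toggle, 20 mm from its pivot, moving with it. The toggle is a black bar 30 mm wide (y), 7 mm thick. Three white breakers stand side by side in the box under the cover, at box y = -37, 0 and +37 mm in any order, each 36 mm wide, top face (45 mm long in x) 58 mm above the bench.
- toggle_b (a joint): Toggle of breaker b: 0 = fully off, 1.2 rad = fully on. Its pivot is along the box's y, 54 mm above the bench, at box x = 0. Off, it leans 0.6 rad towards the box's -x (socket side), green face up; on, 0.6 rad towards +x, red face up. It moves with about 3 N at the tip and stays where left.
- tip_b (a point): Middle of the top edge of breaker b's toggle, 20 mm from its pivot, moving with it. The toggle is a black bar 30 mm wide (y), 7 mm thick. Three white breakers stand side by side in the box under the cover, at box y = -37, 0 and +37 mm in any order, each 36 mm wide, top face (45 mm long in x) 58 mm above the bench.
- toggle_c (a joint): Toggle of breaker c: 0 = fully off, 1.2 rad = fully on. Its pivot is along the box's y, 54 mm above the bench, at box x = 0. Off, it leans 0.6 rad towards the box's -x (socket side), green face up; on, 0.6 rad towards +x, red face up. It moves with about 3 N at the tip and stays where left.
- tip_c (a point): Middle of the top edge of breaker c's toggle, 20 mm from its pivot, moving with it. The toggle is a black bar 30 mm wide (y), 7 mm thick. Three white breakers stand side by side in the box under the cover, at box y = -37, 0 and +37 mm in any order, each 36 mm wide, top face (45 mm long in x) 58 mm above the bench.
Not all that is in view belongs to the job. What is shaped like the part that bears cover_mid but black is not meant. Several things have the shape of the box; the one meant has the colours described above.

How it is judged:
By the outcome, as a careful person would: the job done as asked, in the order asked, and still so for the second after the job is handed in, with the robot touching nothing.
It also fails if it takes over 72 s, if anything falls off the work surface, if the arm or the gripper's body presses on something with over 40 N, if the wrist force passes 120 N, or if a joint passes its speed limit or range.

## Working session

There is one attempt and no reset: what is moved stays moved. The work goes in short steps, each a Python script; the robot and the scene stay as the last script left them, time stands still between calls to the robot, and variables do not carry over. Pictures are saved under pics/ and viewed, at most 10 in all, crops included, and the job is handed in when it is done.

```bash
ls; mkdir -p pics; cat > h.py <<'E'
import numpy as np, cv2
from station import r, imaging, ticket, models
from scipy.spatial.transform import Rotation as R
def rot(q): return R.from_quat([q[1],q[2],q[3],q[0]]).as_matrix()
def cloud(c):
    d=c['depth'];v,u=np.mgrid[:d.shape[0],:d.shape[1]]
    P=np.stack([(u-c['cx'])/c['fx']*d,-(v-c['cy'])/c['fy']*d,-d],-1)
    W=P@rot(c['orientation']).T+np.array(c['position']); W[d==0]=np.nan
    return W
def down(yaw):  # tool z down, tool y axis at angle yaw in world xy
    y=np.array([np.cos(yaw),np.sin(yaw),0]);z=np.array([0,0,-1.]);x=np.cross(y,z)
    q=R.from_matrix(np.stack([x,y,z],1)).as_quat(); return [q[3],q[0],q[1],q[2]]
def save(n,c): cv2.imwrite('pics/'+n,cv2.cvtColor(c,cv2.COLOR_RGB2BGR))
E
python3 - <<'E'
from h import *
ims=[]
for n in('top','side'):
    c=imaging.read_camera(n); np.savez(n+'0.npz',**{k:np.array(v) for k,v in c.items()}); W=cloud(c)
    save(n+'.png',c['img']);print(n,{k:c[k] for k in c if k not in('img','depth')})
    for q in('box','cover_mid','mat','phone_mid','dish_mid','tub_mid','driver_grip'):
        for m in models.masks_of(n,q):
            if m['p']>.2: print(q,round(m['p'],2),np.round(m['pixel']),m['mask'].sum(),np.round(np.nanmedian(W[m['mask']],0),3))
s=r.state();print(s['t'],s['width'],s['tool_rot'])
E
```

```text
pics
top {'fx': 397.2525983568428, 'fy': 397.2525983568428, 'cx': 260.04754539761063, 'cy': 195.87819161496353, 'position': array([ 0.45504098, -0.05536823,  1.21196129]), 'orientation': array([ 0.70840611,  0.03290672, -0.02556172, -0.704574  ])}
box 0.94 [386. 137.] 2513 [ 0.744 -0.435  0.007]
box 0.62 [285. 199.] 90 [ 0.548 -0.122  0.006]
box 0.5 [177. 208.] 12098 [0.519 0.206 0.002]
cover_mid 0.84 [318. 189.] 2246 [ 0.571 -0.208  0.064]
cover_mid 0.75 [333. 268.] 2142 [ 0.336 -0.256  0.004]
mat 0.74 [178. 207.] 12295 [0.52  0.206 0.002]
phone_mid 0.96 [186. 158.] 1142 [0.664 0.192 0.011]
dish_mid 0.75 [310. 147.] 465 [ 0.708 -0.202  0.002]
tub_mid 0.78 [250. 120.] 308 [ 0.78  -0.009  0.053]
driver_grip 0.83 [249. 211.] 165 [ 0.52  -0.004  0.023]
side {'fx': 357.57692224169614, 'fy': 357.57692224169614, 'cx': 252.04094577086926, 'cy': 191.32921348596415, 'position': array([ 0.3747702 , -0.69269363,  0.6659447 ]), 'orientation': array([ 0.89801248,  0.41292338, -0.05873699, -0.1400637 ])}
box 0.95 [400. 324.] 6822 [ 0.751 -0.439  0.026]
box 0.63 [277. 279.] 1325 [ 0.55  -0.283  0.029]
cover_mid 0.73 [175. 312.] 4075 [ 0.336 -0.28   0.005]
cover_mid 0.67 [277. 245.] 3138 [ 0.567 -0.231  0.065]
mat 0.83 [209. 167.] 7145 [0.511 0.177 0.003]
phone_mid 0.68 [257. 160.] 607 [0.662 0.183 0.012]
dish_mid 0.68 [328. 244.] 586 [ 0.71  -0.197  0.003]
tub_mid 0.93 [320. 185.] 454 [ 0.779 -0.024  0.037]
driver_grip 0.61 [233. 204.] 220 [ 0.524 -0.01   0.021]
0.8 0.0877860215210762 [1.86559423e-05 1.54257111e-01 9.88030738e-01 6.33408096e-05]
```

View pics/top.png

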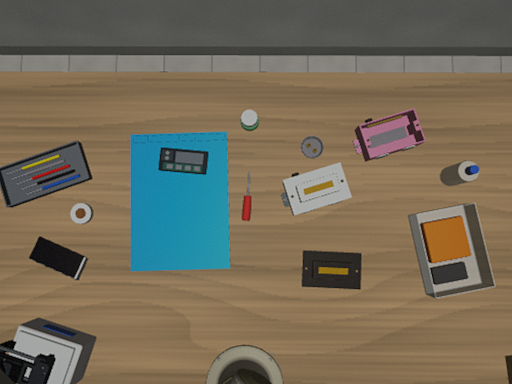

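View pics/side.png

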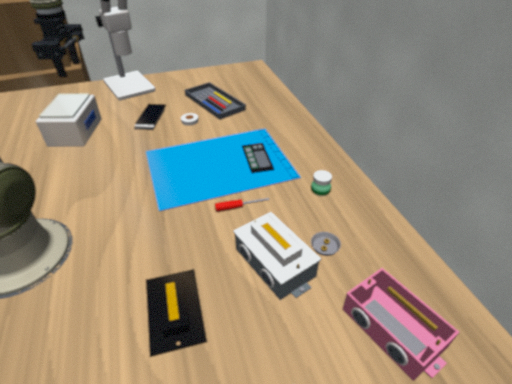

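```bash
python3 - <<'E'
from h import *
for n in('top','side'):
    c=dict(np.load(n+'0.npz'));W=cloud(c);g=c['img'].astype(int)
    ok=(abs(W[...,0]-.57)<.16)&(abs(W[...,1]+.21)<.14)
    for lo,hi in((.055,.075),(.085,.1)):
        m=ok&(W[...,2]>lo)&(W[...,2]<hi)
        P=W[m]; rr=cv2.minAreaRect(P[:,:2].astype(np.float32)); print(n,lo,m.sum(),rr,np.median(P[:,2]),P[:,:2].mean(0))
        # pca
        ev,V=np.linalg.eigh(np.cov(P[:,:2].T)); print(V[:,1],np.degrees(np.arctan2(V[1,1],V[0,1])))
        if lo>.08:
            yl=m&(g[...,0]>g[...,2]+60); Q=W[yl]; print('yel',yl.sum(),Q.mean(0), cv2.minAreaRect(Q[:,:2].astype(np.float32)))
    m=(g[...,2]>g[...,0]+60)&(abs(W[...,2])<.02)&(W[...,1]>-.05)
    print('mat',cv2.minAreaRect(W[m][:,:2].astype(np.float32)))
c=dict(np.load('side0.npz'))['img'][190:340,190:370]; save('crop.png',cv2.resize(c,None,fx=4,fy=4,interpolation=3))
E
```

```text
top 0.055 1502 ((0.5990242958068848, -0.2529539465904236), (0.13796186447143555, 0.29222437739372253), 29.053068161010742) 0.0627516161450512 [ 0.57352485 -0.20803202]
[-0.3357133   0.94196421] 109.61591900570197
top 0.085 727 ((0.5743218660354614, -0.2089633047580719), (0.04988303408026695, 0.11821252852678299), 17.69719123840332) 0.09075665926124743 [ 0.57420652 -0.20884741]
[-0.30153803  0.95345415] 107.55000427804568
yel 171 [ 0.5733306  -0.20811428  0.09121253] ((0.5733159184455872, -0.2080191820859909), (0.016945436596870422, 0.08385999500751495), 17.816953659057617)
mat ((0.5370826125144958, 0.3392898142337799), (0.42036962509155273, 0.5678420662879944), 1.9781702756881714)
side 0.055 1941 ((0.5991308689117432, -0.25364622473716736), (0.1394801288843155, 0.29227912425994873), 28.828720092773438) 0.0639873394415802 [ 0.5704715  -0.23128038]
[-0.47282204  0.88115794] 118.21763770072808
side 0.085 1044 ((0.5743680596351624, -0.20897933840751648), (0.051054976880550385, 0.11984161287546158), 17.2796688079834) 0.0918918864513586 [ 0.57414529 -0.21471601]
[-0.30565809  0.95214134] 107.7977603989891
yel 237 [ 0.57440469 -0.2091075   0.092367  ] ((0.5747248530387878, -0.20812107622623444), (0.018381737172603607, 0.08496532589197159), 17.844694137573242)
mat ((0.5364795327186584, 0.343017578125), (0.41859227418899536, 0.5831580758094788), 2.023714542388916)
```

View pics/crop.png

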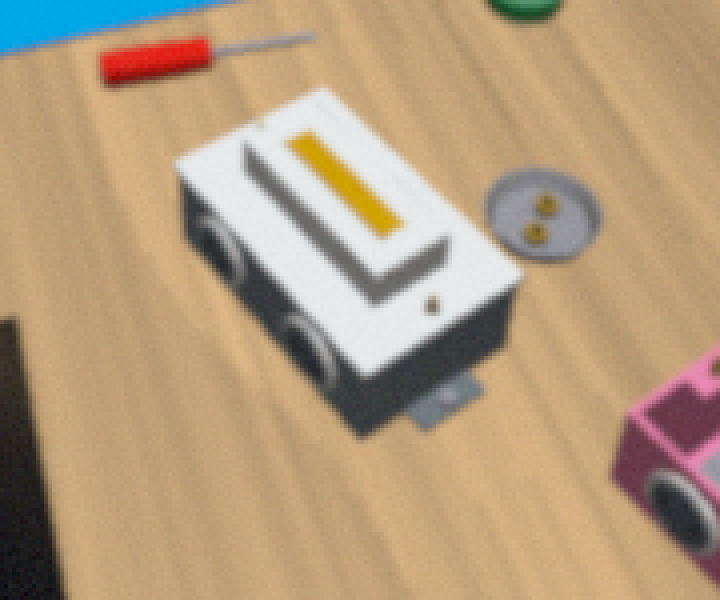

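The candidates are the grey box with its light cover at top-view (318,189), the pink box at (386,137), and the black cover at (333,268). The crop shows the grey one: light cover with a yellow strip, dark grey box body, and sockets facing the robot (box -x). It fits the description, while the pink and black ones are decoys. Next I grip it, lift it and lay it on the mat.

```bash
cat >> h.py <<'E'
C=np.array([.5743,-.2090]); YAW=np.radians(17.75); bx=np.array([np.cos(YAW),np.sin(YAW)]); by=np.array([-bx[1],bx[0]])
def best(p,yaw):
    j0=np.array(r.state()['joints']);o=[]
    for y in(yaw,yaw+np.pi):
        j=r.ik(p,down(y))
        if j is not None:o.append((np.abs(np.array(j)-j0).max(),y))
    return down(min(o)[1])
def st(m=''):
    s=r.state();print(m,'t%.2f'%s['t'],np.round(s['ee_pos'],4),'F',np.round(s['ft_force'],1),'M',np.round(s['wrist_torque'],2),'w%.4f g%.1f'%(s['width'],s['grasp_force']));return s
E
python3 - <<'E'
from h import *
q=best([*C,.16],YAW);print(q)
r.movep([*C,.16],q);r.line_to([*C,.083],.1);st('at');r.grip(.03);s=st('grip')
r.line_to([*C,.103],.05);st('up');r.line_to([*C,.20],.15);st('lift')
M=[.44,.20];q2=best([*M,.12],np.radians(2));r.movep([*M,.12],q2);st('over')
r.line_to([*M,.05],.12);r.line_to([*M,.0265],.03);st('down')
E
```

```text
[np.float64(0.0), np.float64(0.5895488533497412), np.float64(0.8077327215818394), np.float64(0.0)]
at t4.62 [ 0.5746 -0.2092  0.0837] F [-0.   0.   0.4] M [-0.05  0.04  0.  ] w0.0882 g0.0
grip t5.28 [ 0.5743 -0.209   0.0831] F [ 0.  -0.2 -0. ] M [-0.03  0.03 -0.02] w0.0496 g30.0
up t5.83 [ 0.5743 -0.209   0.1031] F [-0.5 -0.1 -2.4] M [-0.01 -0.    0.02] w0.0497 g30.0
lift t6.63 [ 0.5739 -0.2088  0.1988] F [ 0.2  0.4 -3. ] M [-0.07  0.01 -0.01] w0.0499 g30.0
over t8.24 [0.4407 0.1995 0.1202] F [ 0.4 -0.4 -2.4] M [-0.05  0.03  0.02] w0.0496 g30.0
down t9.91 [0.4401 0.2    0.0266] F [ 0.3 -0.6 -2.5] M [-0.07  0.   -0.01] w0.0495 g30.0
```

```bash
python3 - <<'E'
from h import *
p=np.array([.44,.20,.0265])
while p[2]>.022:
    p[2]-=.0005;r.line_to(p,.02)
    if r.state()['ft_force'][2]>0:break
r.wait(.1);st('touch');r.grip(.075);st('open');r.line_to([*p[:2],.15],.15)
r.movep([.40,.12,.3],best([.40,.12,.3],0));st()
for n in('top','side'):
    c=imaging.read_camera(n);np.savez(n+'1.npz',**{k:np.array(v) for k,v in c.items()});W=cloud(c)
    a=c['img'][150:300,120:360] if n=='top' else c['img'][190:330,190:370]
    save(n+'1.png',cv2.resize(a,None,fx=3,fy=3,interpolation=3))
    for k in 'abc'[:1]:
        for m in models.masks_of(n,'tip_'+k):
            if m['p']>.1:
                P=np.nanmedian(W[m['mask']],0);d=P[:2]-C;print(n,round(m['p'],2),m['pixel'],m['mask'].sum(),np.round(P,4),'box',np.round([d@bx,d@by],4))
    for cc in cv2.minAreaRect(W[(abs(W[...,0]-.45)<.14)&(abs(W[...,1]-.2)<.12)&(W[...,2]>.03)&(W[...,2]<.045)][:,:2].astype(np.float32)),: print('hood',cc)
E
```

```text
touch t10.51 [0.4401 0.2    0.026 ] F [-2.2 -0.6  5.1] M [-0.2   0.46 -0.04] w0.0497 g30.0
open t11.06 [0.44   0.2    0.0255] F [-0.2  1.1 -0.3] M [-0.06  0.04 -0.06] w0.0750 g0.0
 t12.78 [0.3999 0.1202 0.2986] F [ 0.7  0.8 -0.8] M [-0.05  0.06  0.03] w0.0750 g0.0
top 0.5 [304.2, 191.3] 52 [ 0.5674 -0.1738  0.0665] box [0.0041 0.0356]
top 0.47 [315.4, 185.1] 68 [ 0.5774 -0.2075  0.0642] box [0.0034 0.0005]
top 0.23 [198.3, 228.8] 667 [0.4534 0.1405 0.0067] box [-0.0086  0.3697]
hood ((0.44859734177589417, 0.1997900903224945), (0.02662384882569313, 0.11976950615644455), 0.3312048017978668)
side 0.46 [287.7, 257.5] 86 [ 0.5801 -0.2476  0.0694] box [-0.0062 -0.0386]
side 0.41 [268.1, 232.3] 117 [ 0.566  -0.1732  0.0639] box [0.003  0.0366]
hood ((0.44106242060661316, 0.19941964745521545), (0.049559008330106735, 0.12256934493780136), 1.6632541418075562)
```

View pics/top1.png

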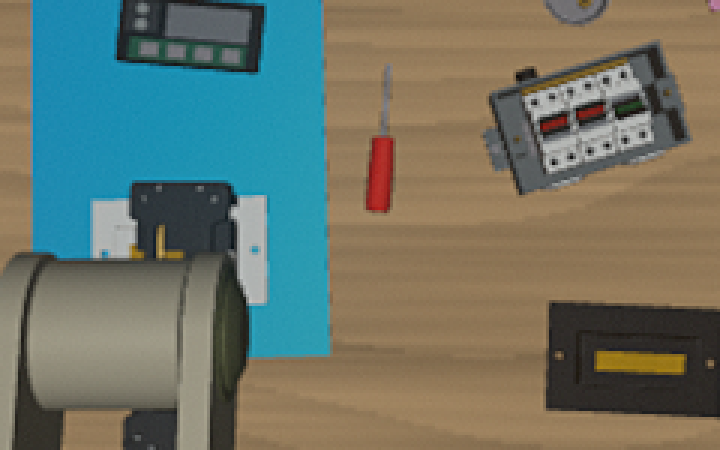

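View pics/side1.png

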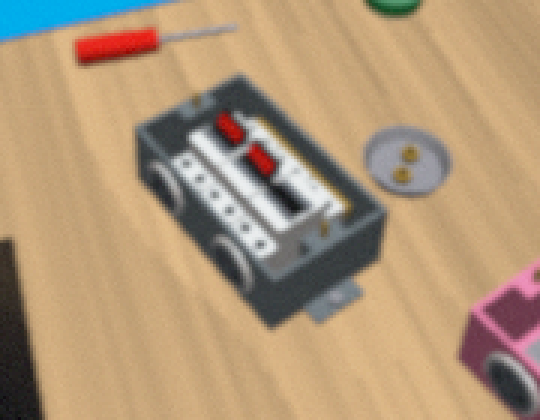

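The green face (tripped) is at top1 crop (630,106), which puts it at box y = -37 mm. The other two show red, i.e. on. The cover lies flat on the mat. Now I'll push that toggle towards box +x with the closed fingers, watching the force.

```bash
python3 - <<'E'
from h import *
r.grip(0.0)
P=lambda x,z:[*(C+bx*x+by*-.037),z]
q=best(P(-.045,.14),YAW)
r.movep(P(-.045,.14),q);r.line_to(P(-.045,.079),.1);r.wait(.1);s=st('low');f0=np.array(s['ft_force'])
x=-.045
while x<-.008:
    x+=.001;r.line_to(P(x,.079),.03);s=r.state();f=np.array(s['ft_force'])-f0
    print(round(x*1e3),round(f[:2]@bx,1),round(f[2],1),end=' | ')
    if abs(f[:2]@bx)>15 or abs(f[2])>15:break
st('\nend')
E
```

```text
low t16.57 [ 0.5431 -0.2582  0.0798] F [ 0.3 -0.2 -0.1] M [-0.07  0.01  0.01] w-0.0002 g0.0
-44 -0.4 0.5 | -43 -0.2 0.3 | -42 -1.3 0.9 | -41 -0.3 0.1 | -40 -0.1 0.3 | -39 -0.1 0.4 | -38 -0.1 0.2 | -37 -0.1 -0.5 | -36 -0.0 -0.8 | -35 -0.0 -0.3 | -34 -0.2 0.6 | -33 -0.5 -0.2 | -32 -0.7 0.1 | -31 -0.8 -1.1 | -30 0.4 -0.1 | -29 -0.9 -0.1 | -28 0.2 -0.7 | -27 0.3 0.6 | -26 -1.5 0.1 | -25 -5.9 2.6 | -24 -7.4 6.6 | -23 -6.8 7.0 | -22 -4.1 4.6 | -21 -4.5 3.8 | -20 -3.1 3.7 | -19 -2.1 2.5 | -18 -2.5 1.9 | -17 -2.5 2.3 | -16 -1.6 1.4 | -15 -2.4 1.7 | -14 -2.6 2.1 | -13 -2.9 1.6 | -12 -2.6 1.3 | -11 -2.4 -0.2 | -10 -2.3 -0.2 | -9 -3.1 0.3 | -8 -2.7 -0.7 | 
end t25.82 [ 0.5781 -0.2467  0.079 ] F [-2.4 -0.6 -0.8] M [-0.21  0.49 -0.01] w0.0001 g1.0
```

```bash
python3 - <<'E'
from h import *
P=lambda x,z:[*(C+bx*x+by*-.037),z]
x=-.008
while x<.002:
    x+=.001;r.line_to(P(x,.079),.03);f=np.array(r.state()['ft_force'])
    print(round(x*1e3),round(f[:2]@bx,1),round(f[2],1),end=' | ')
    if abs(f[:2]@bx)>14 or abs(f[2])>15:break
st('\nend')
r.line_to(P(x-.012,.079),.1);r.line_to(P(x-.02,.15),.15)
r.movep([.40,.16,.3],best([.40,.16,.3],0));r.grip(.075);st()
ims=[]
for n in('top','side'):
    c=imaging.read_camera(n)
    a=c['img'][150:225,270:360] if n=='top' else c['img'][200:290,220:328]
    ims.append(cv2.resize(a,(540,450)if n=='side' else (540,450),interpolation=3))
    np.savez(n+'2.npz',**{k:np.array(v) for k,v in c.items()})
save('chk.png',cv2.resize(np.hstack(ims),(800,333)))
E
```

```text
-7 -4.8 1.0 | -6 -10.6 1.9 | -5 -15.7 4.8 | 
end t26.57 [ 0.579  -0.2464  0.0789] F [-15.6  -3.    4.8] M [-0.64  2.41 -0.02] w0.0006 g7.6
 t30.34 [0.4  0.16 0.3 ] F [-0.1  0.9  0.3] M [-0.07  0.08  0.01] w0.0750 g0.0
```

View pics/chk.png

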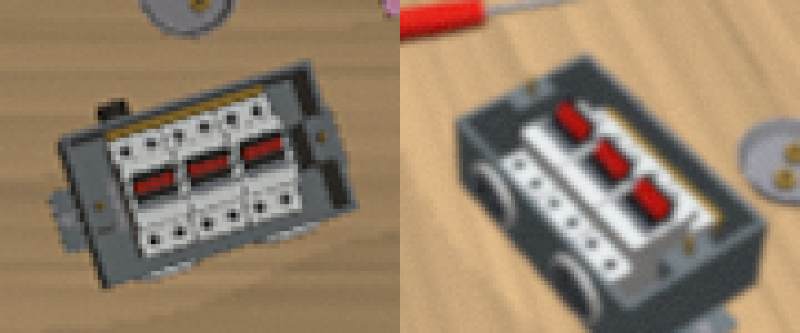

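All three toggles now show red and lean the same way, so they are fully on. Now I fetch the cover and seat it.

```bash
python3 - <<'E'
from h import *
M=[.44,.20]
q2=best([*M,.12],np.radians(2));r.movep([*M,.12],q2);r.line_to([*M,.026],.1);r.wait(.15);st('at');r.grip(.03);st('grip')
r.line_to([*M,.05],.05);r.line_to([*M,.20],.15)
q=best([*C,.16],YAW);print(q2,q)
r.movep([*C,.16],q);r.line_to([*C,.105],.1);r.wait(.15);s=st('over');f0=np.array(s['ft_force'])
z=.105
while z>.0825:
    z-=.001;r.line_to([*C,z],.03);f=np.array(r.state()['ft_force'])-f0
    print(round(z*1e3,1),np.round(f,1),end=' | ')
    if np.linalg.norm(f)>8:break
st('\nend')
E
```

```text
at t32.46 [0.4403 0.2001 0.0265] F [-0.   0.8  0.3] M [-0.09  0.05  0.02] w0.0747 g0.0
grip t32.96 [0.4401 0.2    0.0261] F [0.3 0.  1. ] M [-0.06  0.1   0.  ] w0.0500 g30.0
[np.float64(0.0), np.float64(0.6946583704589974), np.float64(0.7193398003386512), np.float64(0.0)] [np.float64(0.0), np.float64(0.5895488533497412), np.float64(0.8077327215818394), np.float64(0.0)]
over t37.18 [ 0.5746 -0.2092  0.1058] F [-0.1  0.8 -2.6] M [-0.04  0.   -0.04] w0.0499 g30.0
104.0 [-1.3 -0.5  0.4] | 103.0 [ 0.7 -0.5  0.5] | 102.0 [-0.1 -0.9  0.4] | 101.0 [ 0.5 -1.5  0.9] | 100.0 [ 0.6 -0.2  1. ] | 99.0 [ 0.  -0.6  0.1] | 98.0 [-0.3 -1.5 -0.2] | 97.0 [ 0.5 -0.6  0.2] | 96.0 [ 0.4 -0.2  0.2] | 95.0 [ 0.4 -1.3 -0.4] | 94.0 [-0.4 -1.8  0.1] | 93.0 [ 1.1 -0.2  0.4] | 92.0 [-0.   0.3 -0.4] | 91.0 [ 0.2 -1.4 -0.1] | 90.0 [ 0.1 -0.8  1.1] | 89.0 [ 0.2 -0.8 -0. ] | 88.0 [ 0.1 -0.9  0.5] | 87.0 [-0.2 -0.6  0.4] | 86.0 [-0.4 -0.1 -0. ] | 85.0 [-0.1 -0.9  0.6] | 84.0 [-1.1  0.   0.4] | 83.0 [ 0.7 -0.9  0.7] | 82.0 [-3.5  1.1  8.7] | 
end t42.93 [ 0.5744 -0.2091  0.083 ] F [-3.7  1.9  6.1] M [ 0.21  0.61 -0.03] w0.0499 g30.0
```

It slid down freely and touched the rim at the seated height. I'll release, retreat and check.

```bash
python3 - <<'E'
from h import *
r.grip(.075);r.line_to([*C,.16],.12);r.movep([.40,.16,.3],best([.40,.16,.3],0));st()
ims=[]
for n in('top','side'):
    c=imaging.read_camera(n);W=cloud(c);c0=dict(np.load(n+'0.npz'));W0=cloud(c0)
    a=c['img'][150:225,270:360] if n=='top' else c['img'][200:290,220:328]
    ims.append(cv2.resize(a,(400,333),interpolation=3))
    d=W[...,:2]-C;u=d@bx;v=d@by;d0=W0[...,:2]-C;u0=d0@bx;v0=d0@by
    for nm,X,U,V in(('now',W,u,v),('start',W0,u0,v0)):
        m=(abs(U)<.05)&(abs(V)<.084)&((abs(U)>.032)|(abs(V)>.066))&~((abs(U)<.01)&(abs(V)>.066))&(X[...,2]>.045)&(X[...,2]<.08)
        A=np.c_[U[m],V[m],np.ones(m.sum())];k=np.linalg.lstsq(A,X[m][:,2],rcond=None)[0]
        h=(X[...,2]>.085)&(X[...,2]<.1)&(abs(U)<.08)&(abs(V)<.09)
        print(n,nm,'tilt',np.round(k,4),'hood',cv2.minAreaRect(X[h][:,:2].astype(np.float32)))
    for q in('phone_mid','dish_mid','tub_mid','driver_grip'):
        for mm in models.masks_of(n,q)[:1]: print(q,np.round(mm['pixel']),np.round(np.nanmedian(W[mm['mask']],0),3))
save('fin.png',np.hstack(ims))
E
```

```text
t45.88 [0.4004 0.1596 0.2996] F [ 0.3 -0.3  0.5] M [-0.09  0.09  0.01] w0.0752 g0.0
top now tilt [-0.0001  0.0005  0.0627] hood ((0.5744284391403198, -0.2091798037290573), (0.05006682127714157, 0.11825188249349594), 17.61193084716797)
top start tilt [ 0.0017 -0.0021  0.0627] hood ((0.5743218660354614, -0.2089633047580719), (0.04988303408026695, 0.11821252852678299), 17.69719123840332)
phone_mid [185. 161.] [0.663 0.193 0.011]
dish_mid [310. 144.] [ 0.71  -0.202  0.003]
tub_mid [250. 117.] [ 0.78  -0.009  0.052]
driver_grip [248. 209.] [ 0.526 -0.004  0.021]
side now tilt [-0.0011  0.0003  0.0639] hood ((0.5744364857673645, -0.209677591919899), (0.05144616961479187, 0.11876246333122253), 17.420989990234375)
side start tilt [-0.001   0.0018  0.064 ] hood ((0.5743680596351624, -0.20897933840751648), (0.051054976880550385, 0.11984161287546158), 17.2796688079834)
phone_mid [256. 158.] [0.663 0.181 0.012]
dish_mid [329. 244.] [ 0.711 -0.196  0.004]
tub_mid [320. 185.] [ 0.78  -0.025  0.041]
driver_grip [232. 205.] [ 0.528 -0.01   0.019]
```

View pics/fin.png

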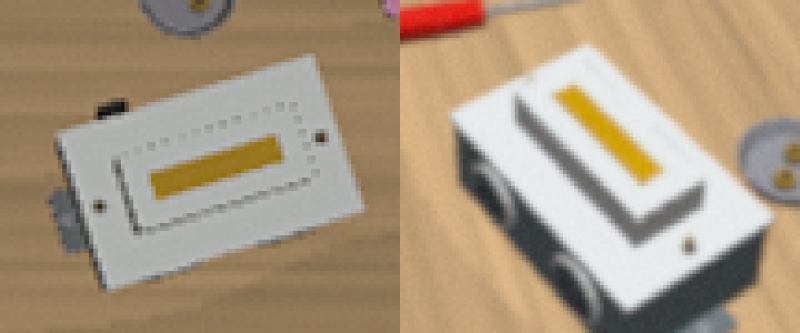

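The cover is seated flat, with both studs showing through its holes at (100,206) and (321,137), at the same height and pose as at the start. The phone, dish, tub and screwdriver have not moved.

```bash
python3 -c "
from h import *
print(ticket.close_job())"
```

```text
the job is handed in; nothing more can be done
None
```

I switched the tripped breaker (box y = -37 mm) fully on, left the other two on, seated the cover flat over both studs, and handed the job in at about 46 s.

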